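# Set up the soil-colour viewer for its white check

### The arm

A 6-joint arm with a two-finger parallel gripper is mounted at the origin on the work surface. World frame = base frame: x ahead of the robot, y to its left, z up, the work surface at z = 0. Lengths are in mm, angles in rad, forces in N, time in s.
With the tool pointing down it reaches from about 350 to 875 mm from the base axis. Payload 4.2 kg.
Tool frame: the origin (TCP) lies midway between the tips of the shut fingers; the grasp point (between the pads) lies 19 mm behind it (arm.tcp_to_grasp is the distance from the TCP to the grasp point, in mm); z points along the fingers, y is the line along which they close (so a half turn about z gives the same grasp; the last joint's range is limited). The gripper opens to 85 mm and grips with 20 to 120 N. Pads are 22 mm wide; open, the fingers measure 114 mm over their backs; the gripper's body (76 mm by 85 mm) begins 54 mm behind the grasp point. The pads swing forward as they close: fully open they stand 13 mm farther back than shut.
Start: joints at [-1.07, 0.385, 0.008, 0, -1.194, -0.259], TCP at [149.674, -606.792, 231.312] pointing down, gripper open.
Joint ranges: [-3.14, 3.14], [-1.21, 2.06], [-1.07, 1.41], [-3.16, 2.05], [-2.99, -0.16], [-3.1, 3.1]. Speed limits (rad/s): [2.79, 2.79, 3.14, 3.14, 3.14, 3.14].

### API

Orientations are given as a unit quaternion [x, y, z, w].
In Python, from bench import arm, get_image gives the robot as it stands.
- The arm moves only by the tool drive_tool, never from a script. Its argument "deltas" is a list of rows, each a list of 2 entries, a list of its own where there are three numbers: the shift along the tool's x, y, z in cm, then the turn, a rotation vector about the tool's x, y, z in degrees. In form: [[[x, y, z], [ax, ay, az]], ...]. A call has 1 to 12 rows; each row shifts and turns the commanded pose from where the row before left it, along the tool's axes as they then stand; what a row does not reach is not made up. A row lasts 1/10 s, in which the tool goes at most 50 mm and 8.59 degrees, less where a joint would pass 70% of its speed; a pose out of reach is approached as far as the arm can. A call with a gripper value outside its range is refused whole. "claw" is the finger opening in cm, from 0 to 8.54, set as the call begins (left out, the last holds). The fingers move at their own pace and stop on an object; the grip force is fixed at half the most. Time passes only in rows, so rows that do not move let the fingers close. It gives the time, the measured TCP pose, the force, the opening and the grip force at its end, in the units of the state.
- arm.read_state(): the state, without advancing time (a new reading comes with each control period).
- get_image(name): name is "scene" or "top" or "wrist"; returns a dict with "img" (400x640x3 uint8, red, green, blue), "fx", "fy", "cx", "cy" (pixels), "eye" and "orientation" of the camera in the world; the wrist camera has in their place "mount" (4x4, takes a point from camera to tool coordinates, whose origin is the TCP and whose axes are the flange's). Camera axes: x right, y down, z forward; pixel columns grow to the right and rows downward; lengths in mm; the calibration is good to about 2 mm. The wrist camera is an equidistant fisheye: a pixel r from the principal point sees the ray r / f radians off the axis. A picture is of the moment at which its call begins: read the wrist's pose just before it. There is no depth.
- arm.job_done(): hands the job in; it is judged then, once.
The state is a dict: "clock": time; "joints": joint angles; "joint_vel": joint speeds; "joint_efforts": joint torques, N m; "position": TCP position; "ee_rot": TCP orientation; "contact_force": force on the tool from outside, world axes, zero at the start; "wrist_torque": the same for the moment, N m; "gripper_width": finger opening in mm; "grasp_force": force on a finger pad.
Only numpy, scipy, OpenCV 4.12 (cv2) and the standard library are available. Lean on these libraries where they do the work, as an engineer would, in place of code of your own. Each camera call takes 0.05 s, during which the arm holds its last target. There are 200 camera calls.

### The job

Get the soil-colour viewer ready for its white check: raise its stiff lamp lid by the bar so that it stays standing at 70 degrees from closed (within 5 degrees), and put the white-faced reference puck on the deck below it, upright and pushed fully home so that it touches both faces of the vee stop. Do not tip the puck over on the way, and leave the tin, the wash bottle and the glass dish where they are.

Things in the scene. Friction and masses are not known exactly. Their poses are not given: they have to be found in the camera images.
- viewer: Soil-colour viewer, fixed on the bench: white box 250 mm deep (x -110 to +140), 210 wide, flat grey deck 40 mm above the bench. Origin: on the bench, under the deck; x points from its open front (robot's side) to the hinge, y left, z up. Hinge posts at x 75 to 105, y +-98 mm (12 thick), to 86 mm height; behind the hinge a housing to 66 mm height.
- lid (a joint): Angle of the grey lamp lid, rad: 0 closed (level, 35 mm above the deck), grows as it opens upward, free to 1.9; 70 degrees is 1.222. Stiff: stays where it is left, takes about 6 N at the bar. Panel 130 mm long from the hinge, 170 wide, 12 thick. May start slightly open.
- lid_hinge (a point): Middle of the lid's hinge axis (along the viewer's y), 90 mm behind the viewer's origin, 75 mm above the bench. Axes as the viewer's.
- lid_bar (a point): Middle of the lid's round steel bar, 10 mm thick, along the viewer's y, 175 mm from the hinge axis in the lid's plane. Two 10 mm rods at y +-60 mm carry it: 110 mm of free bar between them, and a 40 mm open gap between bar and panel edge. Axes: x along the lid towards the hinge, z out of the lid's upper face.
- vee: Low steel vee stop bolted on the deck, 14 mm high, open to the viewer's front; its place on the deck differs. Origin: at deck level, where the puck's centre is when the puck (radius 30 mm) touches both faces. Axes as the viewer's: the puck comes in along +x. Each face stands 30 degrees off x and is 40 mm long, its middle touching the puck at x +15, y +-26 mm; outer ends at x -5, y +-40.
- puck: The reference puck: plain aluminium cylinder 60 mm in diameter, 40 mm high, with a white ceramic face on top, loose on the bench. Origin: centre of its underside, z up.
- tin: Bystander: closed aluminium soil tin, 78 mm in diameter, 64 mm high. Origin: centre of its underside.
- washbottle: Bystander: white wash bottle 68 mm in diameter, 165 mm high with a thin bent spout above to 200 mm. Origin: centre of its underside.
- dish: Bystander: closed glass dish, 94 mm in diameter, 18 mm high. Origin: centre of its underside.
There are look-alikes about, which are no part of the job. Leave any orange or pink look-alike of the puck alone.

How it is judged (in metres and radians):
At the end, for the whole second after the job is handed in: The lid stands still, released, at 70 degrees from closed within 5 degrees (1.134 to 1.309 rad); the puck stands at rest, upright (within 0.08 rad) on the deck (within 4 mm), its centre within 4 mm of the seated position in the vee (value of joint lid between 1.134 and 1.309 rad and velocity of joint lid between -0.02 and 0.02 rad/s and horizontal distance between puck and vee below 0.004 m and z of puck in the frame of vee between -0.004 and 0.004 m and angle between puck's own z axis and vertical below 0.08 rad and linear speed of puck below 0.01 m/s); the robot touches nothing.
It fails at once if the puck is tipped by more than about 34 degrees (angle between puck's own z axis and vertical above 0.6 rad).
It fails at once if the tin is moved by more than 25 mm (distance of tin from where it was at the start of the episode above 0.025 m).
It fails at once if the wash bottle is moved by more than 25 mm (distance of washbottle from where it was at the start of the episode above 0.025 m).
It fails at once if the glass dish is moved by more than 25 mm (distance of dish from where it was at the start of the episode above 0.025 m).
It also fails if it takes over 72 s, if anything falls off the work surface, if the arm or the gripper's body presses on something with over 40 N, if the wrist force passes 120 N, or if a joint passes its speed limit or range.

## Working session

There is one attempt and no reset: what is moved stays moved. The work goes in short steps, Python scripts to look and compute and a tool call to move; the robot and the scene stay as the last step left them, time stands still between calls to the robot, and variables do not carry over. Pictures are saved under pics/ and viewed, at most 10 in all, crops included, and the job is handed in when it is done.

Besides the shell and the picture viewer there is one more tool, called after ">>>" as a command line: name --argument value ..., lists and objects as JSON in quotes. drive_tool: Moves the arm, as the interface text tells. Its arguments: {"type":"object","properties":{"deltas":{"type":"array"},"claw":{"type":"number"}},"required":["deltas"]}

```bash
mkdir -p pics; cat > h.py <<'E'
import numpy as np,cv2
from scipy.spatial.transform import Rotation as R
from bench import arm,get_image
def ray(c,u,v):
    d=R.from_quat(c['orientation']).as_matrix() if np.size(c['orientation'])==4 else np.array(c['orientation'])
    return np.array(c['eye'],float), d@np.array([(u-c['cx'])/c['fx'],(v-c['cy'])/c['fy'],1.])
def onz(c,u,v,z):
    e,d=ray(c,u,v); return e+d*(z-e[2])/d[2]
def proj(c,p):
    d=R.from_quat(c['orientation']).as_matrix(); q=d.T@(np.array(p,float)-c['eye']); return q[0]/q[2]*c['fx']+c['cx'],q[1]/q[2]*c['fy']+c['cy']
E
python3 - <<'E'
from h import *
import pickle
for n in('scene','top'):
    c=get_image(n); pickle.dump(c,open(n+'.pkl','wb')); cv2.imwrite(f'pics/{n}0.png',c['img'][:,:,::-1]); print(n,c['eye'],c['orientation'],c['fx'],c['cx'],c['cy'])
print(arm.read_state())
E
```

```text
scene [1086.45680117  763.59075947  751.319101  ] [ 0.2406685   0.86023488 -0.43040928 -0.12970153] 423.43416562424375 319.5967186697956 207.0775420732612
top [ 407.5138075    -5.10529153 1282.91083089] [-0.69904856  0.71109732 -0.05452624  0.05194811] 449.96339587696775 324.89095318361734 200.29393425071393
{'clock': 0.1, 'joints': array([-1.07037240e+00,  3.85452048e-01,  6.80937758e-03, -4.21214240e-04,
       -1.19396307e+00, -2.58625202e-01]), 'joint_vel': array([ 0.00102041, -0.00207276,  0.00315264,  0.00159818,  0.00069046,
       -0.00091427]), 'joint_efforts': array([ 1.35229784e-03, -3.93320060e+01,  1.88929993e+01,  4.19786051e+00,
       -2.58150154e-03,  1.08236313e-05]), 'position': array([ 149.57448563, -606.33272141,  230.368016  ]), 'ee_rot': array([-1.20527891e-01,  9.92709510e-01,  9.12851911e-04, -1.53344659e-04]), 'contact_force': array([-0.33920043,  0.31121213, -0.14861412]), 'wrist_torque': array([ 0.02165082, -0.0414757 , -0.00449837]), 'grasp_force': 0.0, 'gripper_width': 85.46659636687745}
```

View pics/scene0.png

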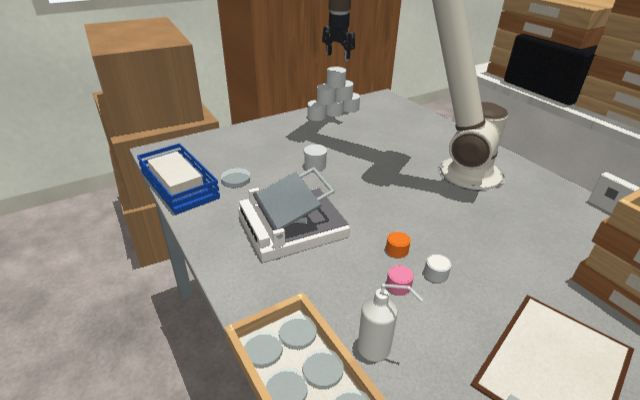

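View pics/top0.png

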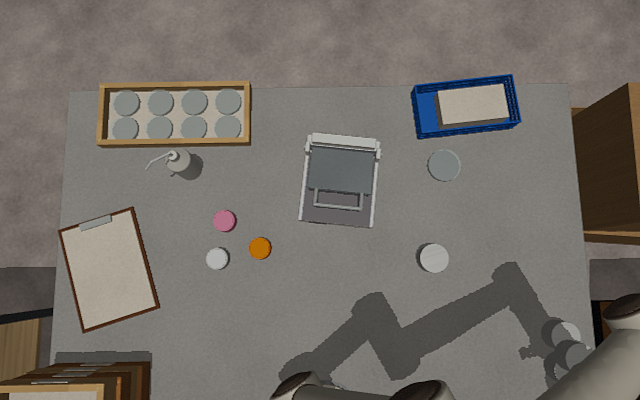

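The top view shows the white puck at (217,258) with the orange (260,248) and pink (224,221) look-alikes beside it. The viewer is around (340,180), the tin at (433,258), the dish at (444,165) and the bottle at (178,162). The lid is partly open, so I'll zoom in on it.

```bash
python3 - <<'E'
import pickle,cv2,numpy as np
t=pickle.load(open('top.pkl','rb'));s=pickle.load(open('scene.pkl','rb'))
a=cv2.resize(t['img'][125:235,290:390],None,fx=4,fy=4,interpolation=2)
b=cv2.resize(s['img'][160:262,230:355],None,fx=3.2,fy=4.314,interpolation=2)[:440,:400]
b=cv2.resize(s['img'][160:262,235:355],(400,340),interpolation=2)
H=np.zeros((440,800,3),np.uint8);H[:,:400]=a;H[:340,400:]=b
cv2.imwrite('pics/z.png',H[:,:,::-1])
E
```

```text
(no output)
```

View pics/z.png

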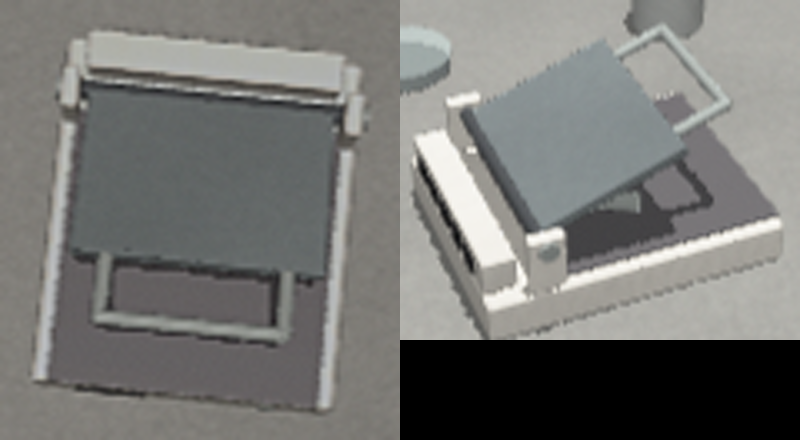

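The crops show the front corners at about top px (299,220) and (372,227). The bar ends are at top px (314,204.5)/(361,209.5) and scene px (333,191)/(314.5,168.4). I'll triangulate from these.

```bash
cat >> h.py <<'E'
def tri(c1,p1,c2,p2):
    e,d=ray(c1,*p1); f,g=ray(c2,*p2); s=np.linalg.lstsq(np.c_[d,-g],f-e,rcond=None)[0]; a=e+d*s[0]; b=f+g*s[1]; return (a+b)/2,np.linalg.norm(a-b)
E
python3 - <<'E'
from h import *
import pickle
t=pickle.load(open('top.pkl','rb'));s=pickle.load(open('scene.pkl','rb'))
np.set_printoptions(precision=1,suppress=True)
L,_=tri(t,(313.9,204.7),s,(332.8,190.6)),0; Rr=tri(t,(361.2,209.3),s,(314.3,168.6))
print('bar',L,Rr)
FL=onz(t,299,220,40);FR=onz(t,372.7,227.4,40);print('front',FL,FR,np.linalg.norm(FL-FR))
yv=(FL-FR)[:2];yv/=np.linalg.norm(yv);xv=np.array([yv[1],-yv[0]]);yaw=np.arctan2(xv[1],xv[0])
O=(FL+FR)[:2]/2+110*xv
print('yaw',np.degrees(yaw),'O',O)
m=(L[0]+Rr[1*0])/2; h=np.r_[O+90*xv,75]; d=m-h; print('bar mid',m,'x',d[:2]@xv,'y',d[:2]@yv,'z',d[2],'ang',np.degrees(np.arctan2(d[2],-d[:2]@xv)),np.hypot(d[2],d[:2]@xv))
# round things in top
hsv=cv2.cvtColor(t['img'],cv2.COLOR_RGB2HSV)
def blob(u,v,r,z,name,T):
    g=t['img'].astype(int); sub=g[v-r:v+r,u-r:u+r].min(2); mk=(sub>T).astype(np.uint8)
    cs=max(cv2.findContours(mk,0,1)[0],key=cv2.contourArea);(x,y),q=cv2.minEnclosingCircle(cs);M=cv2.moments(cs)
    x,y=M['m10']/M['m00'],M['m01']/M['m00']
    print(name,x+u-r,y+v-r,q,onz(t,x+u-r,y+v-r,z),sub[r,r])
blob(217,258,18,40,'puck',165);blob(433,258,22,64,'tin',165)
for n,u,v,z in(('orange',260,248,30),('pink',224,221,30),('dish',444,165,18),('bottle',180,161,165)):print(n,onz(t,u,v,z))
E
```

```text
bar (array([572. ,  17.1, 132.9]), np.float64(2.1646090027298377)) (array([ 556.8, -103.8,  131.3]), np.float64(1.1883043354518519))
front [542.1  61.5  40. ] [ 518.1 -142.4   40. ] 205.27835579271215
yaw -6.731656190161553 O [639.4 -53.3]
bar mid [564.4 -43.4 132.1] x -165.62145628125853 y 1.105876852563604 z 57.07691254969018 ang 19.015113499324904 175.1805946071933
puck 215.83535762483132 258.40283400809716 10.041031837463379 [440.3 290.1  40. ] 174
tin 424.28205128205127 265.1794871794872 8.746527671813965 [ 412.  -274.7   64. ] 161
orange [467.1 170.7  30. ]
pink [544.  271.7  30. ]
dish [ 696.6 -356.1   18. ]
bottle [684.6 356.2 165. ]
```

```bash
cat >> h.py <<'E'
O=np.array([639.4,-53.3]);xv=np.array([.9931,-.1172]);yv=np.array([.1172,.9931])
np.set_printoptions(precision=2,suppress=True)
def V(x,y,z): return np.r_[O+x*xv+y*yv,z]
def loc(p): d=np.array(p[:2])-O; return np.array([d@xv,d@yv,p[2]])
def goal(p,yaw=None,q=None):
    "tool-frame turn (deg, first) then shift (cm) to TCP goal p; yaw of tool y in deg, pointing down"
    s=arm.read_state();Rc=R.from_quat(s['ee_rot'])
    if yaw is not None:
        a=np.radians(yaw);y=np.array([np.cos(a),np.sin(a),0]);z=np.array([0,0,-1.]);q=R.from_matrix(np.c_[np.cross(y,z),y,z])
    elif q is None: q=Rc
    print('turn',(Rc.inv()*q).as_rotvec(degrees=True),'shift after turn',q.inv().apply(np.array(p)-s['position'])/10)
    return q
E
python3 -c "
from h import *
goal([564.4,-43.4,230],173.27)"
```

```text
turn [  0.1    0.06 -69.42] shift after turn [-60.77 -34.6    0.04]
```

>>> drive_tool --deltas '[[[0,0,0],[0,0,-7.7]],[[0,0,0],[0,0,-7.7]],[[0,0,0],[0,0,-7.7]],[[0,0,0],[0,0,-7.7]],[[0,0,0],[0,0,-7.7]],[[0,0,0],[0,0,-7.7]],[[0,0,0],[0,0,-7.7]],[[0,0,0],[0,0,-7.7]],[[0,0,0],[0,0,-7.8]],[[-4,-2.3,0],[0,0,0]],[[-4,-2.3,0],[0,0,0]],[[-4,-2.3,0],[0,0,0]]]' --claw 4

```text
clock: 1.3
position: [232.6, -494.3, 230.5]
ee_rot: [-0.664, 0.748, 0.001, 0.0]
contact_force: [1.0, -0.6, 0.9]
gripper_width: 40.0
grasp_force: 0.0
```

>>> drive_tool --deltas '[[[-4.2,-2.4,0],[0,0,0]],[[-4.2,-2.4,0],[0,0,0]],[[-4.2,-2.4,0],[0,0,0]],[[-4.2,-2.4,0],[0,0,0]],[[-4.2,-2.4,0],[0,0,0]],[[-4.2,-2.4,0],[0,0,0]],[[-4.2,-2.4,0],[0,0,0]],[[-4.2,-2.4,0],[0,0,0]],[[-4.2,-2.4,0],[0,0,0]],[[-4.2,-2.4,0],[0,0,0]],[[-4,-2.2,0],[0,0,0]],[[-2.7,-1.5,0],[0,0,0]]]'

```text
clock: 2.5
position: [565.7, -42.0, 230.7]
ee_rot: [-0.665, 0.747, 0.0, -0.0]
contact_force: [0.4, -1.2, 0.6]
gripper_width: 40.2
grasp_force: 0.0
```

>>> drive_tool --deltas '[[[0,0,0],[0,0,0]]]'

```text
clock: 2.6
position: [566.3, -41.7, 230.2]
ee_rot: [-0.666, 0.746, 0.0, -0.0]
contact_force: [-0.3, 0.6, 0.4]
gripper_width: 39.7
grasp_force: 0.0
```

```bash
python3 - <<'E'
from h import *
goal([564.4,-43.4,113],173.27)
c=get_image('wrist');cv2.imwrite('pics/w1.png',c['img'][:,:,::-1]);print({k:c[k] for k in c if k!='img'})
E
```

```text
turn [ 0.05 -0.    0.22] shift after turn [ 0.2   0.17 11.72]
{'fx': 309.70691628693146, 'fy': 309.70691628693146, 'cx': 320.4391202892445, 'cy': 200.8341694421333, 'mount': array([[  -0.  ,   -0.96,   -0.28,   70.46],
       [   1.  ,    0.  ,   -0.  ,    0.49],
       [   0.  ,   -0.28,    0.96, -142.86],
       [   0.  ,    0.  ,    0.  ,    1.  ]])}
```

View pics/w1.png

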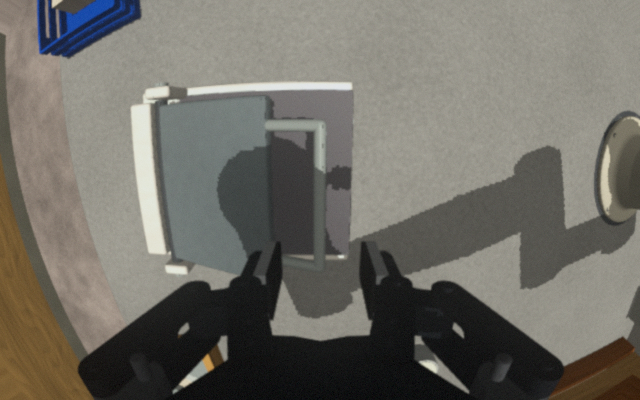

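The bar, at column ~320, is centred between the fingers, so I'll descend and grip.

>>> drive_tool --deltas '[[[0.2,0.2,2],[0,0,0]],[[0,0,2],[0,0,0]],[[0,0,2],[0,0,0]],[[0,0,2],[0,0,0]],[[0,0,2],[0,0,0]],[[0,0,1.7],[0,0,0]],[[0,0,0],[0,0,0]],[[0,0,0],[0,0,0]]]'

```text
clock: 3.45
position: [562.1, -47.2, 114.6]
ee_rot: [-0.664, 0.748, -0.0, -0.0]
contact_force: [0.2, 0.0, 0.3]
gripper_width: 40.3
grasp_force: 0.0
```

>>> drive_tool --deltas '[[[0,0,0],[0,0,0]],[[0,0,0],[0,0,0]],[[0,0,0],[0,0,0]],[[0,0,0],[0,0,0]],[[0,0,0],[0,0,0]],[[0,0,0],[0,0,0]]]' --claw 0

```text
clock: 4.05
position: [566.6, -46.5, 116.3]
ee_rot: [-0.665, 0.747, -0.003, 0.004]
contact_force: [7.3, -3.3, -3.0]
gripper_width: 8.1
grasp_force: 58.4
```

>>> drive_tool --deltas '[[[0,-0.4,0],[0,0,0]],[[0,-0.29,-0.7],[0,0,0]],[[0,-0.29,-0.7],[0,0,0]],[[0,-0.35,-0.68],[0,0,0]],[[0,-0.35,-0.68],[0,0,0]],[[0,-0.41,-0.64],[0,0,0]],[[0,-0.41,-0.64],[0,0,0]],[[0,-0.47,-0.61],[0,0,0]],[[0,-0.47,-0.61],[0,0,0]],[[0,-0.52,-0.56],[0,0,0]],[[0,-0.52,-0.56],[0,0,0]],[[0,0,0],[0,0,0]]]'

```text
clock: 5.25
position: [603.6, -51.2, 179.0]
ee_rot: [-0.664, 0.748, 0.003, -0.003]
contact_force: [-9.5, 5.8, 2.8]
gripper_width: 7.6
grasp_force: 58.9
```

```bash
cat >> h.py <<'E'
def lid():
    s=arm.read_state(); p=loc(s['position']+R.from_quat(s['ee_rot']).apply([0,0,-19])); dx,dz=90-p[0],p[2]-75
    print('local',p,'ang',np.degrees(np.arctan2(dz,dx)),'r',np.hypot(dx,dz),s['contact_force'],s['gripper_width'])
E
python3 -c "
from h import *
lid()"
```

```text
local [-35.68  -2.14 197.98] ang 44.37759130205149 r 175.83413623774592 [-9.49  5.82  2.8 ] 7.555504308632347
```

Radius 175.8 mm agrees with the model and the lid is at 44.4°, so I'll continue to about 70°.

>>> drive_tool --deltas '[[[0,-0.56,-0.52],[0,0,0]],[[0,-0.56,-0.52],[0,0,0]],[[0,-0.61,-0.47],[0,0,0]],[[0,-0.61,-0.47],[0,0,0]],[[0,-0.64,-0.41],[0,0,0]],[[0,-0.64,-0.41],[0,0,0]],[[0,-0.68,-0.35],[0,0,0]],[[0,-0.68,-0.35],[0,0,0]],[[0,-0.7,-0.3],[0,0,0]],[[0,-0.7,-0.3],[0,0,0]],[[0,0,0],[0,0,0]],[[0,0,0],[0,0,0]]]'

```text
clock: 6.45
position: [669.6, -59.2, 225.3]
ee_rot: [-0.665, 0.747, -0.001, 0.0]
contact_force: [-9.4, 5.1, 12.5]
gripper_width: 7.9
grasp_force: 59.2
```

```bash
python3 -c "
from h import *
lid()"
```

```text
local [ 30.66  -2.31 244.3 ] ang 70.68394473221898 r 179.39402185335504 [-9.43  5.11 12.48] 7.927634565372703
```

>>> drive_tool --deltas '[[[0,0.4,0],[0,0,0]],[[0,0,0],[0,0,0]]]'

```text
clock: 6.65
position: [668.8, -59.0, 225.0]
ee_rot: [-0.665, 0.747, -0.004, 0.003]
contact_force: [-1.0, 3.1, 7.3]
gripper_width: 7.4
grasp_force: 59.3
```

```bash
python3 -c "
from h import *
lid()"
```

```text
local [ 29.64  -2.26 243.97] ang 70.34219938004897 r 179.42347142767065 [-1.    3.07  7.29] 7.394893310742359
```

>>> drive_tool --deltas '[[[0,0,0],[0,0,0]],[[0,0,0],[0,0,0]],[[0,0,0],[0,0,0]],[[0,0,0],[0,0,0]],[[0,0,0],[0,0,0]],[[0,0,-2],[0,0,0]],[[0,0,-3],[0,0,0]],[[0,0,-2],[0,0,0]]]' --claw 4

```text
clock: 7.45
position: [666.7, -59.0, 291.0]
ee_rot: [-0.664, 0.747, -0.001, 0.0]
contact_force: [-0.1, -0.8, -0.5]
gripper_width: 39.8
grasp_force: 0.0
```

```bash
python3 - <<'E'
from h import *
import pickle
goal([440,290,200],83.27)
s=get_image('scene');t=get_image('top')
pickle.dump((s,t),open('open.pkl','wb'))
a=cv2.resize(t['img'][125:235,290:390],None,fx=4,fy=4,interpolation=2)
b=cv2.resize(s['img'][130:262,235:355],(400,440),interpolation=2)
cv2.imwrite('pics/z2.png',np.hstack([a,b])[:,:,::-1])
E
```

```text
turn [-0.11  0.06 89.99] shift after turn [26.61 32.    9.1 ]
```

View pics/z2.png

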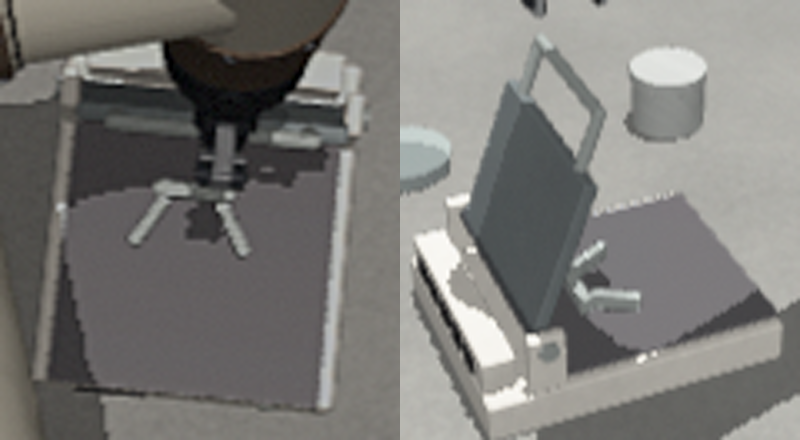

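The lid stands near 70°. The vee's outer ends are at top px ≈ (323,185) and (351,188). Next I go to the puck.

>>> drive_tool --deltas '[[[0,0,0],[0,0,8.2]],[[0,0,0],[0,0,8.2]],[[0,0,0],[0,0,8.2]],[[0,0,0],[0,0,8.2]],[[0,0,0],[0,0,8.2]],[[0,0,0],[0,0,8.2]],[[0,0,0],[0,0,8.2]],[[0,0,0],[0,0,8.2]],[[0,0,0],[0,0,8.2]],[[0,0,0],[0,0,8.2]],[[0,0,0],[0,0,8]]]' --claw 8.5

```text
clock: 8.65
position: [665.9, -58.6, 287.7]
ee_rot: [0.062, 0.998, -0.0, -0.001]
contact_force: [0.2, 0.8, -0.1]
gripper_width: 84.9
grasp_force: 0.0
```

>>> drive_tool --deltas '[[[2.6,3.2,0],[0,0,0]],[[2.6,3.2,0],[0,0,0]],[[2.7,3.2,0],[0,0,0]],[[2.7,3.2,0],[0,0,0]],[[2.7,3.2,0],[0,0,0]],[[2.7,3.2,1.8],[0,0,0]],[[2.7,3.2,1.8],[0,0,0]],[[2.7,3.2,1.8],[0,0,0]],[[2.7,3.2,1.8],[0,0,0]],[[2.5,3.2,1.9],[0,0,0]],[[0,0,0],[0,0,0]],[[0,0,0],[0,0,0]]]'

```text
clock: 9.85
position: [438.8, 290.7, 197.0]
ee_rot: [0.058, 0.998, -0.001, -0.001]
contact_force: [0.2, -0.7, 0.8]
gripper_width: 85.1
grasp_force: 0.0
```

```bash
cat >> h.py <<'E'
def won(c,s,u,v,z):
    M=np.array(c['mount']); w=np.array([u-c['cx'],v-c['cy']]);r=np.hypot(*w);th=r/c['fx'];d=np.r_[w/r*np.sin(th),np.cos(th)]
    Rt=R.from_quat(s['ee_rot']); e=s['position']+Rt.apply(M[:3,3]); d=Rt.apply(M[:3,:3]@d); return e+d*(z-e[2])/d[2]
E
python3 - <<'E'
from h import *
import pickle
s=arm.read_state();c=get_image('wrist');t=get_image('top');sc=get_image('scene');pickle.dump((s,c,t,sc),open('p.pkl','wb'))
print(s['position'])
im=c['img'].copy();a=t['img'][150:220,300:390]
im=np.hstack([im[:, 80:560],cv2.resize(a,(320,250),interpolation=2)[:, :] if 0 else np.vstack([cv2.resize(a,(320,249),interpolation=2),cv2.resize(sc['img'][175:235,270:350],(320,151),interpolation=2)])])
cv2.imwrite('pics/w2.png',im[:,:,::-1])
E
```

```text
[438.8  290.69 197.  ]
```

View pics/w2.png

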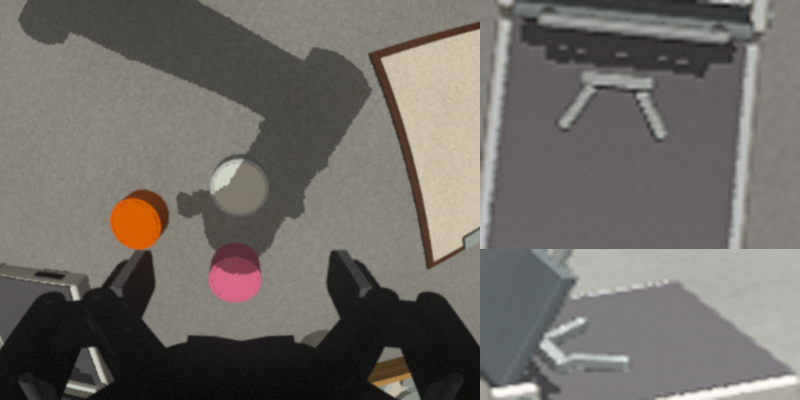

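```bash
python3 - <<'E'
from h import *
import pickle
s,c,t,sc=pickle.load(open('p.pkl','rb'))
print('puck wrist',won(c,s,319,187,40),'r',np.linalg.norm(won(c,s,290,187,40)-won(c,s,348,187,40))/2)
g=t['img'].astype(int); sub=g[172:192,315:360]; m=(sub.mean(2)>125).astype(np.uint8)
n,l,st,ce=cv2.connectedComponentsWithStats(m)
for r in m: print(''.join('.#'[v] for v in r))
for p in((323.4,185),(351,188),(331.5,174.5),(345,176.5)): print(p,loc(onz(t,*p,54)))
goal([440,290,60],83.27)
E
```

```text
puck wrist [440.14 289.43  40.  ] r 28.98818071051591
..............####################...........
...............##################............
...............##.........#######............
..............####...........................
.............###.............####............
............###..............###.............
............###...............###............
...........###................###............
..........###..................###...........
..........###..................####..........
.........###....................###..........
........###.....................####.........
.......###.......................###.........
........##.......................####........
..................................###........
..................................####.......
...................................##........
.............................................
.............................................
.............................................
(323.4, 185) [-7.59 44.9  54.  ]
(351, 188) [ -8.32 -32.14  54.  ]
(331.5, 174.5) [24.28 25.43 54.  ]
(345, 176.5) [ 22.4  -12.54  54.  ]
turn [ 0.02  0.03 -0.08] shift after turn [ 0.03  0.02 13.84]
```

>>> drive_tool --deltas '[[[0,0,3],[0,0,0]],[[0,0,4],[0,0,0]],[[0,0,4],[0,0,0]],[[0,0,3],[0,0,0]],[[0,0,2],[0,0,0]],[[0,0,1.5],[0,0,0]],[[0,0,1],[0,0,0]],[[0,0,0.7],[0,0,0]],[[0,0,0],[0,0,0]]]'

```text
clock: 10.9
position: [439.9, 289.8, 5.8]
ee_rot: [0.059, 0.998, -0.0, -0.0]
contact_force: [-0.1, 0.1, -0.2]
gripper_width: 85.0
grasp_force: 0.0
```

>>> drive_tool --deltas '[[[0,0,0],[0,0,0]],[[0,0,0],[0,0,0]],[[0,0,0],[0,0,0]],[[0,0,0],[0,0,0]],[[0,0,0],[0,0,0]],[[0,0,0],[0,0,0]]]' --claw 0

```text
clock: 11.5
position: [440.1, 290.7, 7.5]
ee_rot: [0.059, 0.998, 0.001, 0.001]
contact_force: [0.6, -1.8, 5.5]
gripper_width: 58.4
grasp_force: 64.1
```

>>> drive_tool --deltas '[[[0,0,-0.5],[0,0,0]],[[0,0,-1],[0,0,0]],[[0,0,-2],[0,0,0]],[[0,0,-3],[0,0,0]],[[0,0,-3],[0,0,0]],[[0,0,-2],[0,0,0]],[[0,0,-0.5],[0,0,0]],[[0,0,0],[0,0,0]]]'

```text
clock: 12.3
position: [439.6, 290.5, 126.8]
ee_rot: [0.059, 0.998, 0.001, 0.0]
contact_force: [-0.2, -0.1, -2.1]
gripper_width: 58.4
grasp_force: 64.8
```

```bash
python3 -c "
from h import *
p=V(-60,6,110);print(p);goal(p,83.27);p=V(-60,6,45);goal(p,83.27)"
```

```text
[580.52 -40.31 110.  ]
turn [ 0.1   0.03 -0.03] shift after turn [-17.87 -31.2    1.68]
turn [ 0.1   0.03 -0.03] shift after turn [-17.87 -31.2    8.18]
```

>>> drive_tool --deltas '[[[-0.7,-1.2,0],[0,0,0]],[[-1.5,-2.6,0],[0,0,0]],[[-1.8,-3.2,0],[0,0,0]],[[-1.8,-3.2,0],[0,0,0]],[[-1.8,-3.2,0],[0,0,0]],[[-1.8,-3.2,0],[0,0,0]],[[-1.8,-3.2,0],[0,0,0]],[[-1.8,-3.2,0],[0,0,0]],[[-1.8,-3.2,0],[0,0,0]],[[-1.6,-2.6,0],[0,0,0]],[[-1,-1.7,0],[0,0,0]],[[-0.5,-0.7,0],[0,0,0]]]'

```text
clock: 13.5
position: [580.0, -43.1, 124.0]
ee_rot: [0.06, 0.998, -0.0, -0.002]
contact_force: [0.7, -0.8, -3.3]
gripper_width: 58.8
grasp_force: 64.9
```

>>> drive_tool --deltas '[[[0,0,1],[0,0,0]],[[0,0,2],[0,0,0]],[[0,0,2],[0,0,0]],[[0,0,1.5],[0,0,0]],[[0,0,0.7],[0,0,0]],[[0,0,0],[0,0,0]],[[0,0,0],[0,0,0]]]'

```text
clock: 14.2
position: [581.0, -40.0, 54.3]
ee_rot: [0.058, 0.998, -0.0, 0.0]
contact_force: [0.4, 0.7, -1.4]
gripper_width: 58.1
grasp_force: 64.9
```

```bash
python3 -c "
from h import *
p=V(-60,6,48);goal(p,83.27)"
```

```text
turn [-0.    0.02  0.04] shift after turn [ 0.04 -0.03  0.63]
```

>>> drive_tool --deltas '[[[0,0,0.2],[0,0,0]],[[0,0,0.2],[0,0,0]],[[0,0,0.2],[0,0,0]],[[0,0,0.1],[0,0,0]],[[0,0,0],[0,0,0]],[[0,0,0],[0,0,0]]]'

```text
clock: 14.8
position: [580.8, -40.5, 47.6]
ee_rot: [0.059, 0.998, -0.0, 0.0]
contact_force: [-0.9, 0.1, 2.4]
gripper_width: 58.5
grasp_force: 65.2
```

>>> drive_tool --deltas '[[[0,0,0],[0,0,0]],[[0,0,0],[0,0,0]],[[0,0,0],[0,0,0]],[[0,0,0],[0,0,0]],[[0,0,0],[0,0,0]],[[0,0,-1],[0,0,0]],[[0,0,-2.5],[0,0,0]],[[0,0,-2.5],[0,0,0]],[[2,0,0],[0,0,0]],[[2.5,0,0],[0,0,0]],[[1.2,0,0],[0,0,0]],[[0,0,0],[0,0,0]]]' --claw 8.5

```text
clock: 16.0
position: [523.2, -33.8, 107.8]
ee_rot: [0.059, 0.998, 0.0, 0.0]
contact_force: [-0.9, -0.5, -0.1]
gripper_width: 85.4
grasp_force: 0.0
```

>>> drive_tool --deltas '[[[0,0,0],[0,0,0]],[[0,0,0],[0,0,0]],[[0,0,0],[0,0,0]],[[0,0,0],[0,0,0]],[[0,0,0],[0,0,0]]]' --claw 0

```text
clock: 16.5
position: [524.4, -33.9, 106.9]
ee_rot: [0.059, 0.998, -0.0, -0.0]
contact_force: [0.9, -0.6, -0.0]
gripper_width: 11.9
grasp_force: 0.0
```

```bash
python3 - <<'E'
from h import *
s=arm.read_state();print(loc(s['position']))
goal(V(-117,6,47),83.27)
t=get_image('top')
c=get_image('wrist')
a=cv2.resize(t['img'][125:235,290:390],(364,400),interpolation=2)
cv2.imwrite('pics/p3.png',np.hstack([c['img'][:,110:540],a])[:,:,::-1])
E
```

```text
[-116.47    5.81  106.88]
turn [-0.01 -0.02 -0.02] shift after turn [0.05 0.02 5.99]
```

View pics/p3.png

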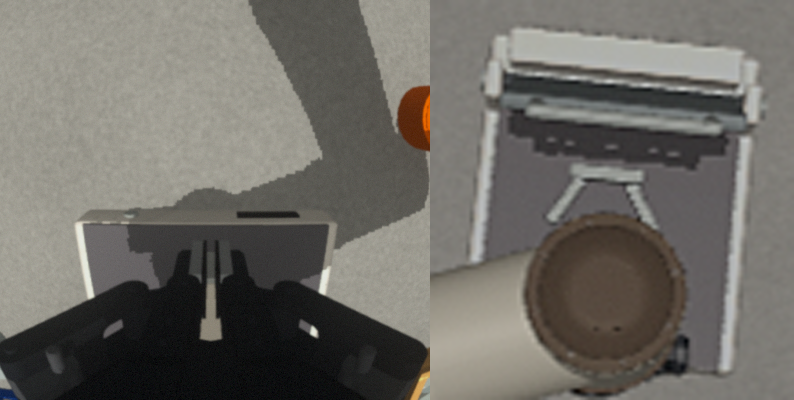

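The fingers are still closing and the puck sits behind them, in line with the vee. I'll lower and push.

>>> drive_tool --deltas '[[[0,0,1.5],[0,0,0]],[[0,0,2],[0,0,0]],[[0,0,1.5],[0,0,0]],[[0,0,1],[0,0,0]],[[0,0,0],[0,0,0]],[[-0.5,0,0],[0,0,0]],[[-0.5,0,0],[0,0,0]],[[-0.3,0,0],[0,0,0]],[[-0.3,0,0],[0,0,0]],[[-0.3,0,0],[0,0,0]],[[-0.3,0,0],[0,0,0]],[[-0.3,0,0],[0,0,0]]]'

```text
clock: 17.8
position: [548.6, -36.9, 47.1]
ee_rot: [0.059, 0.998, -0.0, -0.001]
contact_force: [-1.7, 0.2, 1.3]
gripper_width: 0.2
grasp_force: 1.0
```

>>> drive_tool --deltas '[[[-0.4,0,0],[0,0,0]],[[-0.4,0,0],[0,0,0]],[[-0.4,0,0],[0,0,0]],[[-0.4,0,0],[0,0,0]],[[-0.4,0,0],[0,0,0]],[[-0.4,0,0],[0,0,0]],[[-0.4,0,0],[0,0,0]],[[-0.4,0,0],[0,0,0]],[[-0.2,0,0],[0,0,0]],[[0,0,0],[0,0,0]]]'

```text
clock: 18.8
position: [583.5, -40.7, 47.1]
ee_rot: [0.059, 0.998, 0.0, 0.001]
contact_force: [-0.1, 0.1, -0.3]
gripper_width: 0.3
grasp_force: 0.0
```

```bash
python3 - <<'E'
from h import *
s=arm.read_state();print(loc(s['position']),s['contact_force'],s['gripper_width'])
c=get_image('scene');t=get_image('top')
cv2.imwrite('pics/p4.png',np.hstack([cv2.resize(c['img'][130:262,235:355],(400,440),interpolation=2),cv2.resize(t['img'][125:235,290:390],(400,440),interpolation=2)])[:,:,::-1])
E
```

```text
[-57.01   5.92  47.11] [-0.15  0.15 -0.33] 0.2888081453847873
```

View pics/p4.png

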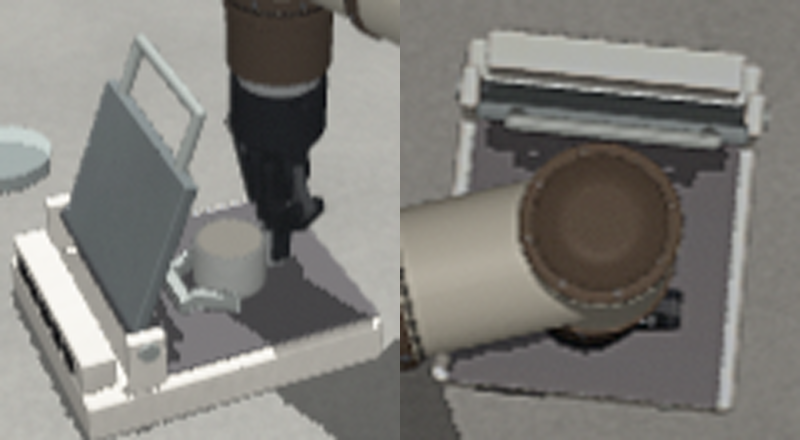

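The puck is upright and centred in front of the vee, and the wrist is clear of the bar. I'll keep pushing gently.

>>> drive_tool --deltas '[[[-0.2,0,0],[0,0,0]],[[-0.2,0,0],[0,0,0]],[[-0.2,0,0],[0,0,0]],[[-0.2,0,0],[0,0,0]],[[-0.1,0,0],[0,0,0]],[[-0.1,0,0],[0,0,0]],[[0,0,0],[0,0,0]]]'

```text
clock: 19.6
position: [589.6, -41.5, 46.6]
ee_rot: [0.059, 0.998, -0.0, -0.004]
contact_force: [-8.4, 4.3, 4.9]
gripper_width: 0.1
grasp_force: 4.4
```

>>> drive_tool --deltas '[[[-0.1,0,0],[0,0,0]],[[-0.1,0,0],[0,0,0]],[[-0.1,0,0],[0,0,0]],[[0,0,0],[0,0,0]]]'

```text
clock: 20.0
position: [589.9, -41.5, 46.1]
ee_rot: [0.059, 0.998, -0.0, -0.006]
contact_force: [-13.1, 7.5, 7.6]
gripper_width: -0.2
grasp_force: 7.2
```

>>> drive_tool --deltas '[[[1,0,0],[0,0,0]],[[3,0,0],[0,0,0]],[[4,0,0],[0,0,0]],[[4,0,-2],[0,0,0]],[[4,0,-3],[0,0,0]],[[0,0,-3],[0,0,0]],[[0,0,0],[0,0,0]],[[0,0,0],[0,0,0]]]'

```text
clock: 20.8
position: [438.0, -23.1, 128.2]
ee_rot: [0.059, 0.998, 0.001, 0.002]
contact_force: [0.5, -0.1, -0.2]
gripper_width: -0.2
grasp_force: 0.0
```

```bash
python3 - <<'E'
from h import *
import pickle
s=arm.read_state();w=get_image('wrist')
c=get_image('scene');t=get_image('top');pickle.dump((s,w,t,c),open('e.pkl','wb'))
cv2.imwrite('pics/p5.png',np.hstack([cv2.resize(c['img'][175:235,270:350],(400,300),interpolation=2),cv2.resize(t['img'][155:215,305:385],(400,300),interpolation=2)])[:,:,::-1])
E
```

```text
(no output)
```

View pics/p5.png

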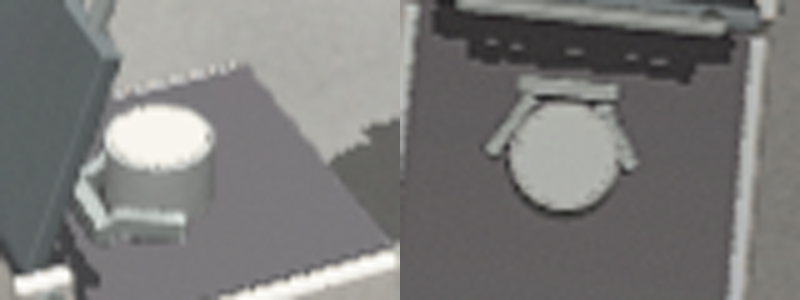

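The puck stands upright in the vee. A gap seems to show on the left at (500,150), so I'll measure both against the vee's arms.

```bash
python3 - <<'E'
from h import *
import pickle
_,_,t,_=pickle.load(open('p.pkl','rb')); _,_,e,_=pickle.load(open('e.pkl','rb'))
def warp(c,z,n):
    # metric rectified view of plane z: 0.5mm/px, local x -50..50 (rows up), y 60..-50
    X=np.arange(50,-60,-.5);Y=np.arange(60,-50,-.5)
    m=np.array([[proj(c,V(x,y,z)) for y in Y] for x in X],np.float32)
    return cv2.remap(c['img'],m[...,0],m[...,1],cv2.INTER_LINEAR),X,Y
a,X,Y=warp(t,54,0); b,_,_=warp(e,80,0)
g=a.mean(2);
# outer edges of arms per x
for x in range(0,24,4):
    r=g[np.argmin(abs(X-x))]; on=np.where(r>128)[0]; y=Y[on]
    Lp=y[y>6];Rp=y[y<6]
    print(x,'left',Lp.max(),Lp.min(),'right',Rp.max(),Rp.min(),'mid',(Lp.max()+Rp.min())/2,(Lp.min()+Rp.max())/2)
gb=b.mean(2); 
for tri_,img in(('puck',gb),):
    for T in (140,150,165):
        m=(img>T).astype(np.uint8);m[:60]=0
        m=cv2.morphologyEx(m,cv2.MORPH_OPEN,cv2.getStructuringElement(2,(41,41)))
        cs=max(cv2.findContours(m,0,1)[0],key=cv2.contourArea);M=cv2.moments(cs);x,y=M['m10']/M['m00'],M['m01']/M['m00']
        print(T,'puck local',50-y/2,60-x/2,'r',np.sqrt(M['m00']/np.pi)/2)
E
```

```text
0 left 46.0 39.0 right -23.0 -31.0 mid 7.5 8.0
4 left 43.5 36.5 right -20.5 -29.0 mid 7.25 8.0
8 left 41.5 34.5 right -19.0 -26.5 mid 7.5 7.75
12 left 38.0 32.0 right -16.0 -23.0 mid 7.5 8.0
16 left 37.0 30.0 right -12.5 -20.0 mid 8.5 8.75
20 left 35.0 27.5 right -10.5 -18.5 mid 8.25 8.5
140 puck local -10.049192615404664 5.745914194000427 r 28.529952115412424
150 puck local -10.157026641212177 5.7834219080542795 r 27.769506441706987
165 puck local -9.897820327552985 5.989503050738605 r 25.70625067405882
```

The puck measures (-10, 5.8) and the vee seat about (-6, 7.8), so it is touching only the right face and has jammed by friction. I'll push again with the finger turned about 25°, along the right face.

```bash
python3 -c "
from h import *
goal(V(-65,-20,110),83.27+25);goal(V(-65,-20,47),83.27+25)"
```

```text
turn [ -0.01  -0.07 -25.05] shift after turn [-11.57  -8.24   1.63]
turn [ -0.01  -0.07 -25.05] shift after turn [-11.57  -8.24   7.93]
```

>>> drive_tool --deltas '[[[0,0,0],[0,0,-8.4]],[[0,0,0],[0,0,-8.4]],[[0,0,0],[0,0,-8.2]],[[-3,-2,0],[0,0,0]],[[-3,-2,0],[0,0,0]],[[-3,-2.2,0],[0,0,0]],[[-2.6,-2,1.6],[0,0,0]],[[0,0,2],[0,0,0]],[[0,0,2],[0,0,0]],[[0,0,1.5],[0,0,0]],[[0,0,0.8],[0,0,0]],[[0,0,0],[0,0,0]]]'

```text
clock: 22.15
position: [571.6, -65.3, 45.9]
ee_rot: [-0.158, 0.987, 0.0, -0.002]
contact_force: [0.6, -0.3, -0.9]
gripper_width: -0.1
grasp_force: 0.0
```

>>> drive_tool --deltas '[[[-0.4,0,0],[0,0,0]],[[-0.4,0,0],[0,0,0]],[[-0.4,0,0],[0,0,0]],[[-0.3,0,0],[0,0,0]],[[-0.2,0,0],[0,0,0]],[[-0.2,0,0],[0,0,0]],[[-0.1,0,0],[0,0,0]],[[0,0,0],[0,0,0]]]'

```text
clock: 22.95
position: [591.2, -58.8, 48.0]
ee_rot: [-0.159, 0.987, 0.0, -0.0]
contact_force: [-0.6, -0.4, -0.3]
gripper_width: 0.4
grasp_force: 0.5
```

```bash
python3 -c "
from h import *
s=arm.read_state();print(loc(s['position']),s['contact_force'])"
```

```text
[-47.19 -11.12  48.01] [-0.61 -0.43 -0.27]
```

Contact is about to begin. I'll push in 1 mm rows.

>>> drive_tool --deltas '[[[-0.1,0,0],[0,0,0]],[[-0.1,0,0],[0,0,0]],[[-0.1,0,0],[0,0,0]],[[0,0,0],[0,0,0]]]'

```text
clock: 23.35
position: [594.0, -57.9, 48.0]
ee_rot: [-0.159, 0.987, 0.0, -0.001]
contact_force: [-2.5, 0.1, 1.5]
gripper_width: 0.0
grasp_force: 1.7
```

>>> drive_tool --deltas '[[[-0.1,0,0],[0,0,0]],[[-0.1,0,0],[0,0,0]],[[0,0,0],[0,0,0]]]'

```text
clock: 23.65
position: [594.0, -57.8, 47.9]
ee_rot: [-0.158, 0.987, 0.0, -0.003]
contact_force: [-7.9, -1.2, 5.3]
gripper_width: -0.0
grasp_force: 3.8
```

>>> drive_tool --deltas '[[[-0.1,0,0],[0,0,0]],[[-0.1,0,0],[0,0,0]],[[0,0,0],[0,0,0]]]'

```text
clock: 23.95
position: [594.0, -57.8, 47.9]
ee_rot: [-0.158, 0.987, -0.0, -0.005]
contact_force: [-10.5, -2.7, 7.8]
gripper_width: -0.3
grasp_force: 5.7
```

>>> drive_tool --deltas '[[[1,0,0],[0,0,0]],[[3,0,0],[0,0,0]],[[4,0,0],[0,0,0]],[[4,0,-2],[0,0,0]],[[4,0,-3],[0,0,0]],[[0,0,-3],[0,0,0]],[[0,0,0],[0,0,0]],[[0,0,0],[0,0,0]]]'

```text
clock: 24.75
position: [447.9, -106.5, 129.2]
ee_rot: [-0.159, 0.987, -0.0, 0.003]
contact_force: [0.6, 0.6, -0.2]
gripper_width: 0.2
grasp_force: 0.0
```

```bash
python3 - <<'E'
from h import *
c=get_image('scene');t=get_image('top')
X=np.arange(50,-60,-.5);Y=np.arange(60,-50,-.5)
m=np.array([[proj(t,V(x,y,80)) for y in Y] for x in X],np.float32)
b=cv2.remap(t['img'],m[...,0],m[...,1],1).mean(2)
for T in(140,150,165):
    k=(b>T).astype(np.uint8);k[:60]=0
    k=cv2.morphologyEx(k,cv2.MORPH_OPEN,cv2.getStructuringElement(2,(41,41)))
    cs=max(cv2.findContours(k,0,1)[0],key=cv2.contourArea);M=cv2.moments(cs);print(50-M['m01']/M['m00']/2,60-M['m10']/M['m00']/2)
cv2.imwrite('pics/p6.png',np.hstack([cv2.resize(c['img'][135:235,270:350],(320,400),interpolation=2),cv2.resize(t['img'][160:210,315:365],(400,400),interpolation=2)])[:,:,::-1])
E
```

```text
-6.733064568356966 7.187868337542916
-6.780598718286356 7.299499604951279
-7.275493765168633 7.010178676039843
```

View pics/p6.png

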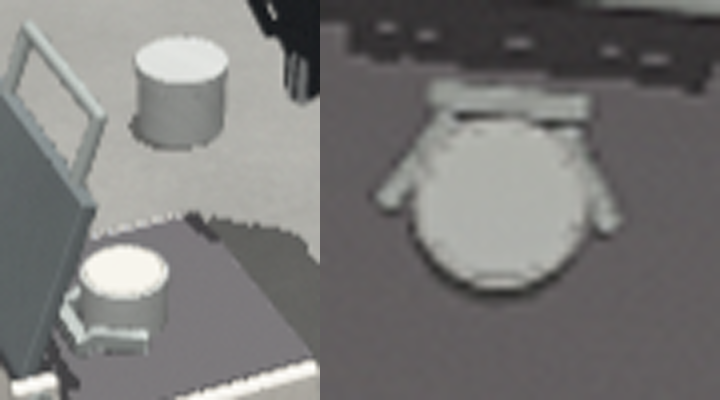

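The puck touches both faces at about (-6.8, 7.2), and the arm is clear. I'm handing in.

```bash
python3 -c "
from bench import arm
print(arm.job_done())"
```

```text
the job is handed in; nothing more can be done
None
```

I handed the job in with the lid standing at about 70° (worked out from the arm's position at release) and the puck upright, touching both faces of the vee in the last image; no verdict came back.

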